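# Turn the long sample case over and stack it lid-down

## Task

Three small sloping steel rests stand on the bench, and on one of them leans a long lidded sample case, lid up. Turn that case over, keeping lid and base together, and stack it lid-down on the short case that already lies on another rest, lying flat on it with its lower end at the ledge and centred sideways. Leave the short case where it is.

Things in the scene. Friction and masses are not known exactly. Their poses are not given: they have to be found in the camera images.
- case_base: Black base of the long case; the closed case is 116 mm long (x), 70 wide (y), 28 thick (z). Origin: centre of the base's underside; z runs through to the lid. At first it slopes at 45 deg, lid up: x down the slope, away from the robot and 25 to 50 deg to its left, y level. Its rest carries the lower 56 mm; the upper 60 mm stick out free, so it can be gripped there along x: one finger on the lid, one under the base. 0.1 kg.
- case_lid: Loose aluminium lid of the long case, 116 x 70 mm, 3 mm plate with 14 mm walls that drop over the base with 1.5 mm play; only gravity or a grip across the case's thickness (25 N is enough) keeps it on. 0.07 kg. Same frame as the base: its origin and axes coincide with the base's when closed.
- lower_case: Closed short case, loose, one piece, 0.2 kg, 56 mm long (x), 70 wide (y), 28 thick (z), lying lid-down on the drain rest. Origin: centre of the face it lies on; z out of the slope (upper face at z = 28), x down the slope, directed as for the long case, y level. Its lower end is at the ledge (x = 28 mm). A long case stacked on it with its lower end at the ledge is centred at x = -30, z = 28 to 56.
- drain_rest: Fixed rest with the short case: black foot, 45 deg steel plate 84 mm wide, 56 long, and a ledge at its lower end rising 62 mm out of the slope (taller than both cases). Origin on the bench under it; x points as the slope falls, z up; slope meets ledge at x = 30, z = 40. Two like rests, with 26 mm ledges, hold the long case and a round glass dish that has no part in the job.
Things that resemble listed ones, but are neither listed nor needed, are in the scene too. What is shaped like the case_lid but green or yellow is not meant.

How it is judged:
By the outcome, as a careful person would: the job done as asked, in the order asked, and still so for the second after the job is handed in, with the robot touching nothing.
It also fails if it takes over 45 s, if anything falls off the work surface, if the arm or the gripper's body presses on something with over 40 N, if the wrist force passes 120 N, or if a joint passes its speed limit or range.

## Robot

A 7-joint arm with a two-finger parallel gripper is mounted at the origin on the work surface. World frame = base frame: x ahead of the robot, y to its left, z up, the work surface at z = 0. Lengths are in m, angles in degrees, forces in N, time in s.
With the tool pointing down it reaches from about 0.425 to 0.875 m from the base axis. Payload 8.4 kg.
Tool frame: the origin (TCP) lies midway between the tips of the shut fingers; the grasp point (between the pads) lies 19 mm behind it; z points along the fingers, y is the line along which they close (so a half turn about z gives the same grasp; the last joint's range is limited). The gripper opens to 87 mm and grips with 3 to 60 N. Pads are 19 mm wide; open, the fingers measure 117 mm over their backs; the gripper's body (75 mm by 190 mm) begins 51 mm behind the grasp point.
Start: joints at [65.077, 19.091, 2.286, 83.961, -0.768, 76.965, -3.352], TCP at [0.214, -0.614, 0.223] pointing down, gripper open.
Joint ranges: [-147.57, 147.57], [-21.85, 119.76], [-74.77, 79.35], [14.55, 137.4], [-85.83, 265.84], [4.83, 119.75], [-152.11, 152.11]. Speed limits (degrees/s): [127.2, 127.2, 159.86, 159.86, 180, 180, 180].

## Interface

Orientations are given as a 3x3 rotation matrix whose columns are the frame's x, y, z axes.
In Python, from station import env, viewer, order gives the robot as it stands.
- The arm moves only by the tool play_rows, never from a script. Its argument "steps" is a list of rows, each a list of 7 numbers: the shift along the tool's x, y, z in mm, then the turn, a rotation vector about the tool's x, y, z in rad, then the finger opening in mm, from 0 to 87. In form: [[tx, ty, tz, rx, ry, rz, gripper], ...]. A call has 1 to 20 rows; each row shifts and turns the commanded pose from where the row before left it, along the tool's axes as they then stand; what a row does not reach is not made up. A row lasts 1/12 s, in which the tool goes at most 41.7 mm and 7.16 degrees, less where a joint would pass 70% of its speed; a pose out of reach is approached as far as the arm can. A call is refused whole if a number of a shift passes 41.7 or a number of a turn 0.125, either way. A call with a gripper value outside its range is refused whole. The fingers move at their own pace and stop on an object; "newtons" is the grip in N (left out, the last holds). Time passes only in rows, so rows that do not move let the fingers close. It gives the time, the measured TCP pose, the force, the opening and the grip force at its end, in the units of the state.
- env.observe(): the state, without advancing time (a new reading comes with each control period).
- viewer.camera(name): name is "scene" or "top" or "wrist"; returns a dict with "frame" (480x640x3 uint8, blue, green, red), "range_z" (480x640 float32, m along the optical axis (not along the pixel's ray), 0 where there is no reading), "fovy" (degrees; the focal length in pixels is half the picture's height over the tangent of half this angle, whatever the lens; pixels are square), "cx", "cy" (the principal point, pixels), "k1" (the pictures are not rectified: a ray, as slopes to the right and down, at radius r is drawn at 1 + k1 r^2 times it, then the intrinsics apply), "rvec" (rotation vector, rad) and "tvec" (3), from world to camera coordinates, as OpenCV has them. Camera axes: x right, y down, z forward; pixel columns grow to the right and rows downward; lengths in m; the calibration is good to about 2 mm. A picture is of the moment at which its call begins.
- order.finish_job(): hands the job in; it is judged then, once.
The state is a dict: "time": time; "qpos": joint angles; "joint_velocities": joint speeds; "effort": joint torques, N m; "eef_pos": TCP position; "ee_rot": TCP orientation; "wrist_force": force on the tool from outside, world axes, zero at the start; "ft_torque": the same for the moment, N m; "width": finger opening in m; "gripper_force": force on a finger pad.
Only numpy, scipy, OpenCV 4.12 (cv2) and the standard library are available. Lean on these libraries where they do the work, as an engineer would, in place of code of your own. Each camera call takes 0.05 s, during which the arm holds its last target. There are 200 camera calls.

## Working session

There is one attempt and no reset: what is moved stays moved. The work goes in short steps, Python scripts to look and compute and a tool call to move; the robot and the scene stay as the last step left them, time stands still between calls to the robot, and variables do not carry over. Pictures are saved under pics/ and viewed, at most 10 in all, crops included, and the job is handed in when it is done.

Besides the shell and the picture viewer there is one more tool, called after ">>>" by a JSON object that holds its "fn" and its "kwargs". play_rows: Moves the arm, as the interface text tells. Its arguments: {"type":"object","properties":{"steps":{"type":"array"},"newtons":{"type":"number"}},"required":["steps"]}

```bash
mkdir -p pics; ls
cat > h.py <<'E'
import numpy as np,cv2
from station import env,viewer,order
def cloud(c):
    h,w=c["range_z"].shape; f=h/2/np.tan(np.radians(c["fovy"]/2))
    u,v=np.meshgrid(np.arange(w),np.arange(h))
    K=np.array([[f,0,c["cx"]],[0,f,c["cy"]],[0,0,1.]])
    p=np.stack([u,v],-1).reshape(-1,1,2).astype(float)
    n=cv2.undistortPoints(p,K,np.array([c["k1"],0,0,0.])).reshape(h,w,2)
    z=c["range_z"]; P=np.dstack([n[...,0]*z,n[...,1]*z,z])
    R=cv2.Rodrigues(np.array(c["rvec"],float))[0]
    W=(P-np.array(c["tvec"]).ravel())@R
    W[z==0]=np.nan
    return W
E
python3 - <<'E'
from h import *
import pickle
s=env.observe(); print(s)
d={}
for n in ["scene","top"]:
    c=viewer.camera(n); d[n]=c; cv2.imwrite(f"pics/{n}0.png",c["frame"])
    print(n,c["fovy"],c["cx"],c["cy"],c["k1"], -cv2.Rodrigues(np.array(c["rvec"],float))[0].T@np.array(c["tvec"]).ravel())
pickle.dump(d,open("d0.pkl","wb"))
E
```

```text
pics
{'time': 0.0, 'qpos': array([65.07569626, 19.1300029 ,  2.2857527 , 84.01199669, -0.76955629,
       76.96571316, -3.35386765]), 'joint_velocities': array([ 0.00675055, -0.08437397, -0.12356614,  0.00118304,  0.00849601,
        0.01972876, -0.05395072]), 'effort': array([ 7.05732673e-04, -6.56360507e+01,  1.33567762e+00, -4.03810573e+01,
       -5.97101287e-02,  4.49777988e-02,  2.02865085e-04]), 'eef_pos': array([ 0.21401027, -0.61325124,  0.22167135]), 'ee_rot': array([[ 9.44169495e-01,  3.29459545e-01, -6.10929528e-04],
       [ 3.29460101e-01, -9.44168317e-01,  1.49356238e-03],
       [-8.47519224e-05, -1.61145294e-03, -9.99998698e-01]]), 'wrist_force': array([ 0.94980991,  0.34285838, -0.56997263]), 'ft_torque': array([-0.00323624,  0.04568202, -0.05244806]), 'gripper_force': 0.0, 'width': 0.08685594835475657}
scene 52.18228679288475 317.933399535717 232.16307748447156 -0.04880006539160346 [ 0.96823016 -0.48656919  0.75444659]
top 47.74399801928349 321.77001888293427 237.6087775780339 0.006836896056029998 [ 0.38209721 -0.10209699  1.19116897]
```

View pics/scene0.png

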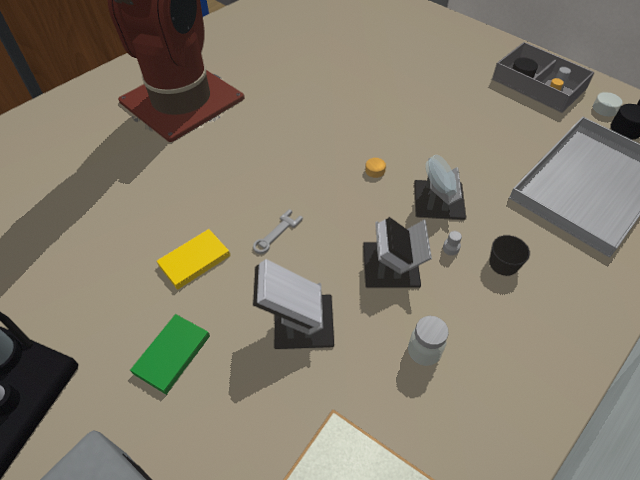

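View pics/top0.png

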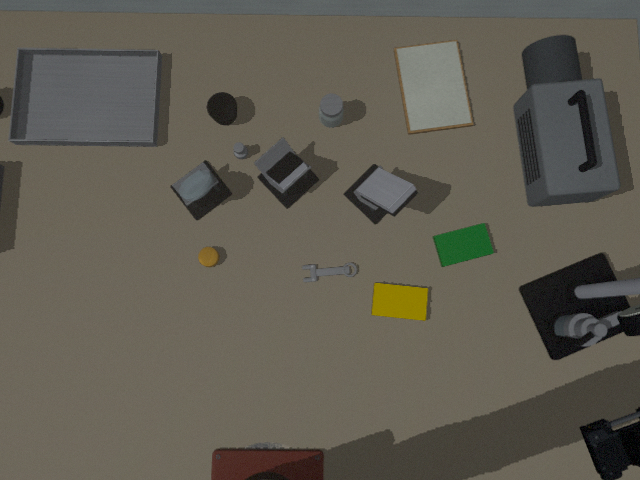

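The scene view shows the long case (lid up) at about (290,295), the short case with its black face up on the tall-ledge rest at (400,245), and the dish at (443,180). In the top view they are at (388,188), (285,175) and (200,190). Next I measure poses by plane fits.

```bash
cat > m.py <<'E'
from h import *
import pickle
d=pickle.load(open("d0.pkl","rb"))
W={n:cloud(d[n]) for n in d}
def at(n,u,v): return W[n][v,u]
print(at("top",388,188),at("top",285,172),at("top",200,190),at("scene",290,295),at("scene",397,240))
def fit(center,yaws=np.radians(np.arange(20,56,.25)),name="",nmin=0.012):
    for n in ["top","scene","both"]:
        if n=="both": P=np.vstack([W[k].reshape(-1,3) for k in W])
        else: P=W[n].reshape(-1,3)
        P=P[np.isfinite(P).all(1)]
        P=P[(np.linalg.norm(P-center,axis=1)<0.09)&(P[:,2]>0.02)]
        best=None
        for y in yaws:
            nn=np.array([np.cos(y),np.sin(y),1])/2**.5
            dd=P@nn; h,e=np.histogram(dd,np.arange(dd.min(),dd.max()+.002,.001))
            s=(h[:-1]+h[1:]); k=s.argmax()
            near=abs(dd-np.dot(center,nn))<.02
            d0=np.median(dd[near]); sc=(abs(dd-d0)<.0015).sum()
            if best is None or sc>best[0]: best=(sc,y,d0)
        sc,y,d0=best
        nn=np.array([np.cos(y),np.sin(y),1])/2**.5
        Q=P[abs(P@nn-d0)<.004]
        c=Q.mean(0); v=np.linalg.svd(Q-c,full_matrices=False)[2][2]; v*=np.sign(v[2])
        y2=np.arctan2(v[1],v[0])
        ex=np.array([np.cos(y2),np.sin(y2),-1])/2**.5; ey=np.array([-np.sin(y2),np.cos(y2),0]); ez=np.cross(ex,ey)
        Q=P[abs((P-c)@v)<.004]
        a=np.percentile((Q-c)@ex,[0.5,3,97,99.5]);b=np.percentile((Q-c)@ey,[.5,3,97,99.5])
        print(name,n,len(Q),"yaw",np.degrees(y),np.degrees(y2),"tilt",np.degrees(np.arccos(v[2])),"d",c@ez)
        print("  x",(a+c@ex)*1000,"y",(b+c@ey)*1000)
fit(at("top",388,188),name="long")
fit(at("top",285,172),name="short")
E
python3 m.py
```

```text
[ 0.6488852  -0.24126523  0.11078497] [ 0.68336849 -0.02937303  0.09910783] [0.64063661 0.14251891 0.1095204 ] [ 0.66133237 -0.24299131  0.10614353] [ 0.70611946 -0.03392586  0.08715787]
long top 1290 yaw 46.25 46.110997502078924 tilt 44.97596787895155 d 0.273363033458011
  x [ 72.6491866   74.72008344 189.20018252 195.68086949] y [-667.96269599 -665.79696954 -598.46419531 -596.61359649]
long scene 2369 yaw 45.75 45.353712524589916 tilt 44.99710582280257 d 0.2809343374668987
  x [ 79.89933034  81.52409909 196.21014843 200.4491526 ] y [-669.06547627 -667.01226032 -599.58987018 -596.48016255]
long both 3643 yaw 46.25 45.93209152731272 tilt 44.990570004873135 d 0.27583599864661784
  x [ 74.99897594  76.72936855 190.97553409 196.0050368 ] y [-671.12247575 -669.66721684 -600.7060106  -596.76448694]
short top 596 yaw 43.5 43.981163225235875 tilt 43.7616845550331 d 0.40272229171109564
  x [260.45721793 261.94350898 320.93892674 323.93075451] y [-544.13040416 -538.74636461 -470.3487977  -466.7114308 ]
short scene 816 yaw 43.25 42.739758359779515 tilt 43.71800706894519 d 0.4122969423905787
  x [269.68141995 270.92048691 328.65443168 329.77814113] y [-538.07547549 -532.9421662  -463.95905804 -458.07062996]
short both 1402 yaw 43.75 43.601887440579794 tilt 43.6294537608138 d 0.40618245452894053
  x [263.38041588 265.14162997 323.4546414  325.98809033] y [-545.51470504 -540.07909414 -468.91865216 -463.33470335]
```

```bash
cat > g.py <<'E'
from h import *
def axes(yaw):
    y=np.radians(yaw); c,s=np.cos(y),np.sin(y)
    ex=np.array([c,s,-1])/2**.5; ey=np.array([-s,c,0]); return np.stack([ex,ey,np.cross(ex,ey)],1)
E
python3 - <<'E'
from g import *
def w(yaw,x,y,d): return axes(yaw)@np.array([x,y,d])
np.set_printoptions(precision=4,suppress=True)
# lid top-face centre
print("long",w(46.11,.0727+.058,-.6323,.2734),w(45.35,.0800+.058,-.6330,.2809),w(45.93,.075+.058,-.634,.2758))
# short upper-face upper-end centre
print("short",w(43.98,.2605,-.5045,.4027),w(42.74,.2699,-.4985,.4123),w(43.6,.2635,-.5045,.4062))
from scipy.spatial.transform import Rotation as Ro
R0=env.observe()["ee_rot"]; A=axes(45.8)
for s in (1,-1):
    R=np.stack([-s*0+ (np.cross(s*A[:,2],A[:,0])),s*A[:,2],A[:,0]],1)
    print(s,R.round(3).tolist(),"rotvec tool",Ro.from_matrix(R0.T@R).as_rotvec(),np.linalg.det(R))
E
```

```text
long [ 0.6538 -0.2324  0.1009] [ 0.6585 -0.2341  0.101 ] [ 0.6566 -0.2333  0.101 ]
short [ 0.6878 -0.0374  0.1006] [ 0.6926 -0.0387  0.1007] [ 0.6908 -0.0388  0.1009]
1 [[-0.717, 0.493, 0.493], [0.697, 0.507, 0.507], [0.0, 0.707, -0.707]] rotvec tool [-0.4906  0.7909 -1.9132] 0.9999999999999999
-1 [[0.717, -0.493, 0.493], [-0.697, -0.507, 0.507], [0.0, -0.707, -0.707]] rotvec tool [0.7007 0.4346 1.0469] 0.9999999999999999
```

>>> {"fn": "play_rows", "kwargs": {"steps": [[27,-8,-10,0,0,0,87],[27,-8,-10,0,0,0,87],[27,-8,-10,0,0,0,87],[27,-8,-10,0,0,0,87],[27,-8,-10,0,0,0,87],[27,-8,-10,0,0,0,87],[27,-8,-10,0,0,0,87],[27,-8,-10,0,0,0,87],[27,-8,-10,0,0,0,87],[27,-8,-10,0,0,0,87],[0,0,0,0,0,0,87]], "newtons": 35}}

```text
time: 1.02
eef_pos: [0.4488, -0.4441, 0.3241]
ee_rot: [[0.941, 0.337, 0.004], [0.337, -0.941, 0.001], [0.004, 0.0, -1.0]]
wrist_force: [0.7, -0.1, 0.2]
width: 0.0868
gripper_force: 0.0
```

```bash
cat > o.py <<'E'
from h import *
import json
s=env.observe()
r={k:np.round(s[k],4).tolist() for k in ("time","qpos","eef_pos","ee_rot","wrist_force","width","gripper_force")}
print(r); open("log.jsonl","a").write(json.dumps({k:np.asarray(s[k]).tolist() for k in ("qpos","eef_pos","ee_rot")})+"\n")
E
python3 o.py
```

```text
{'time': 1.0167, 'qpos': [45.6716, 15.4314, -6.2803, 76.9573, 1.4668, 87.576, -30.7188], 'eef_pos': [0.4488, -0.4441, 0.3241], 'ee_rot': [[0.9413, 0.3375, 0.0039], [0.3375, -0.9413, 0.0013], [0.0041, 0.0001, -1.0]], 'wrist_force': [0.7416, -0.0554, 0.187], 'width': 0.0868, 'gripper_force': 0.0}
```

>>> {"fn": "play_rows", "kwargs": {"steps": [[0,0,0,0.058,0.036,0.087,87],[0,0,0,0.058,0.036,0.087,87],[0,0,0,0.058,0.036,0.087,87],[0,0,0,0.058,0.036,0.087,87],[0,0,0,0.058,0.036,0.087,87],[0,0,0,0.058,0.036,0.087,87],[0,0,0,0,0,0,87]]}}

```text
time: 1.6
eef_pos: [0.4398, -0.4518, 0.3202]
ee_rot: [[0.969, -0.166, 0.184], [-0.223, -0.909, 0.351], [0.109, -0.381, -0.918]]
wrist_force: [-0.2, 0.2, -0.2]
width: 0.0868
gripper_force: 0.0
```

```bash
python3 o.py
```

```text
{'time': 1.6, 'qpos': [54.81, 22.8544, -1.5039, 71.0566, -20.4637, 96.2662, -48.7647], 'eef_pos': [0.4398, -0.4518, 0.3202], 'ee_rot': [[0.9688, -0.1664, 0.1839], [-0.2229, -0.9095, 0.351], [0.1089, -0.3811, -0.9181]], 'wrist_force': [-0.235, 0.2027, -0.2196], 'width': 0.0868, 'gripper_force': 0.0}
```

>>> {"fn": "play_rows", "kwargs": {"steps": [[0,0,0,0.058,0.036,0.087,87],[0,0,0,0.058,0.036,0.087,87],[0,0,0,0.058,0.036,0.087,87],[0,0,0,0.058,0.036,0.087,87],[0,0,0,0.058,0.036,0.087,87],[0,0,0,0.058,0.036,0.087,87],[0,0,0,0,0,0,87]]}}

```text
time: 2.18
eef_pos: [0.4403, -0.45, 0.3203]
ee_rot: [[0.715, -0.497, 0.491], [-0.699, -0.508, 0.504], [-0.001, -0.703, -0.711]]
wrist_force: [-1.3, -0.3, -0.9]
width: 0.0867
gripper_force: 0.0
```

```bash
python3 o.py
```

```text
{'time': 2.1833, 'qpos': [63.3281, 23.7651, 1.2938, 78.6951, -41.9793, 94.9275, -66.8545], 'eef_pos': [0.4403, -0.45, 0.3203], 'ee_rot': [[0.7153, -0.4973, 0.4909], [-0.6988, -0.5078, 0.5039], [-0.0013, -0.7035, -0.7107]], 'wrist_force': [-1.3249, -0.2999, -0.8628], 'width': 0.0867, 'gripper_force': 0.0}
```

>>> {"fn": "play_rows", "kwargs": {"steps": [[1,-12,10,0,0,0,87],[1,-12,20,0,0,0,87],[1,-12,25,0,0,0,87],[0,-12,25,0,0,0,87],[0,0,25,0,0,0,87],[0,0,25,0,0,0,87],[0,0,20,0,0,0,87],[0,0,0,0,0,0,87],[0,0,0,0,0,0,87]]}}

```text
time: 2.93
eef_pos: [0.5432, -0.3486, 0.25]
ee_rot: [[0.724, -0.488, 0.487], [-0.69, -0.518, 0.506], [0.005, -0.702, -0.712]]
wrist_force: [-0.2, -0.7, 1.7]
width: 0.0871
gripper_force: 0.0
```

```bash
python3 o.py
python3 - <<'E'
from h import *
import pickle
c=viewer.camera("wrist"); pickle.dump(c,open("w1.pkl","wb")); cv2.imwrite("pics/w1.png",c["frame"])
W=cloud(c); print(W[240,320],c["tvec"])
E
```

```text
{'time': 2.9333, 'qpos': [54.6046, 21.7752, -3.2901, 89.7487, -43.7864, 79.7063, -69.3865], 'eef_pos': [0.5432, -0.3486, 0.25], 'ee_rot': [[0.7242, -0.4885, 0.4868], [-0.6896, -0.5177, 0.5065], [0.0046, -0.7024, -0.7117]], 'wrist_force': [-0.1743, -0.6989, 1.7229], 'width': 0.0871, 'gripper_force': 0.0}
[ 0.60936454 -0.25731924  0.134941  ] [0.26042172 0.61836848 0.42003557]
```

View pics/w1.png

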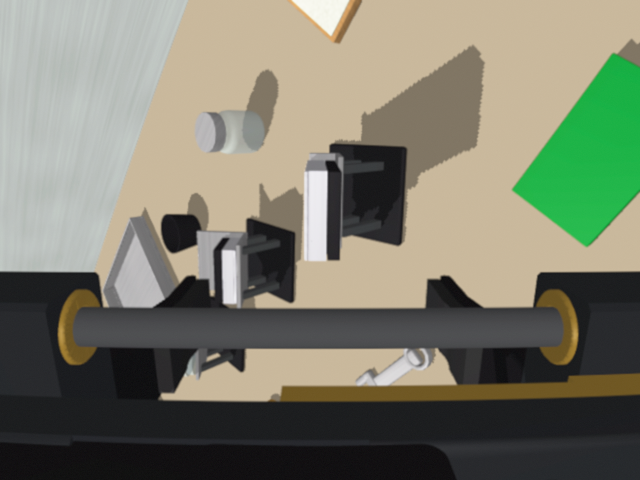

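The wrist view looks along the slope at the long case's upper end face: lid side left (305), base side right (340), rows 157–260; the short case is at (230,270). I measure the end face.

Run:
```python
from g import *
import pickle
np.set_printoptions(precision=4,suppress=True)
c=pickle.load(open("w1.pkl","rb")); W=cloud(c)
s=env.observe(); R=s["ee_rot"]; p=s["eef_pos"]
T=(W-p)@R*1000
for v in (165,180,210,240,255): print(v,[T[v,u].round(0).tolist() for u in (300,304,308,316,324,330,336,340,344)])
M=(T[...,2]>100)&(T[...,2]<150); ys,xs=np.where(M&(np.arange(640)[None]>295)&(np.arange(640)[None]<350)&(np.arange(480)[:,None]<270))
Q=T[ys,xs]; print(len(Q),np.percentile(Q,[1,50,99],axis=0))
# yaw from end face normal
m=np.median(Q,0);v=np.linalg.svd(Q-Q.mean(0),full_matrices=False)[2][2]; print("normal tool",v, "world",R@v, np.degrees(np.arctan2(*(R@v)[1::-1])))
```

```text
165 [[23.0, -23.0, 373.0], [23.0, -18.0, 368.0], [36.0, -10.0, 221.0], [36.0, -3.0, 220.0], [36.0, 4.0, 218.0], [36.0, 9.0, 222.0], [36.0, 15.0, 222.0], [36.0, 18.0, 224.0], [35.0, 23.0, 235.0]]
180 [[5.0, -23.0, 373.0], [29.0, -12.0, 163.0], [29.0, -9.0, 164.0], [29.0, -3.0, 164.0], [30.0, 3.0, 162.0], [30.0, 8.0, 162.0], [30.0, 12.0, 161.0], [30.0, 15.0, 162.0], [12.0, 27.0, 312.0]]
210 [[-33.0, -24.0, 373.0], [6.0, -12.0, 163.0], [7.0, -9.0, 163.0], [7.0, -3.0, 162.0], [7.0, 3.0, 163.0], [6.0, 8.0, 163.0], [7.0, 13.0, 163.0], [6.0, 16.0, 164.0], [-21.0, 28.0, 311.0]]
240 [[-72.0, -24.0, 373.0], [-17.0, -12.0, 162.0], [-17.0, -9.0, 163.0], [-17.0, -3.0, 163.0], [-17.0, 4.0, 163.0], [-17.0, 8.0, 163.0], [-17.0, 13.0, 163.0], [-33.0, 19.0, 223.0], [-58.0, 29.0, 320.0]]
255 [[-92.0, -24.0, 372.0], [-29.0, -12.0, 162.0], [-29.0, -9.0, 162.0], [-29.0, -3.0, 163.0], [-29.0, 4.0, 162.0], [-29.0, 8.0, 162.0], [-29.0, 13.0, 163.0], [-78.0, 25.0, 327.0], [-76.0, 29.0, 320.0]]Traceback (most recent call last):
  File "<stdin>", line 9, in <module>
    return _quantile_unchecked(
        a, q, axis, out, overwrite_input, method, keepdims, weights)
    return _ureduce(a,
                    func=_quantile_ureduce_func,
    ...<5 lines>...
                    overwrite_input=overwrite_input,
                    method=method)
    r = func(a, **kwargs)
    result = _quantile(arr,
                       quantiles=q,
    ...<2 lines>...
                       out=out,
                       weights=wgt)
    slices_having_nans = np.isnan(arr[-1, ...])
                                  ~~~^^^^^^^^^
IndexError: index -1 is out of bounds for axis 0 with size 0
```

>>> {"fn": "play_rows", "kwargs": {"steps": [[1,1,10,0,0,0,87],[1,1,22,0,0,0,87],[0,0,30,0,0,0,87],[0,0,30,0,0,0,87],[0,0,30,0,0,0,87],[0,0,25,0,0,0,87],[0,0,20,0,0,0,87],[0,0,15,0,0,0,87],[0,0,12,0,0,0,87],[0,0,10,0,0,0,87],[0,0,7,0,0,0,87],[0,0,0,0,0,0,87],[0,0,0,0,0,0,60]]}}

```text
time: 4.07
eef_pos: [0.6459, -0.2475, 0.0985]
ee_rot: [[0.719, -0.492, 0.49], [-0.695, -0.513, 0.504], [0.003, -0.703, -0.711]]
wrist_force: [-0.4, -0.2, 0.4]
width: 0.0847
gripper_force: 0.0
```

```bash
python3 o.py
python3 - <<'E'
from h import *
c=viewer.camera("scene"); f=c["frame"][180:380,180:480]; cv2.imwrite("pics/s1.png",cv2.resize(f,None,fx=2,fy=2))
E
```

```text
{'time': 4.0667, 'qpos': [45.8953, 29.743, -8.6109, 98.0677, -49.0243, 58.6611, -66.4085], 'eef_pos': [0.6459, -0.2475, 0.0985], 'ee_rot': [[0.719, -0.4924, 0.4904], [-0.695, -0.5129, 0.504], [0.0034, -0.7032, -0.711]], 'wrist_force': [-0.3638, -0.2334, 0.4061], 'width': 0.0847, 'gripper_force': 0.0}
```

View pics/s1.png

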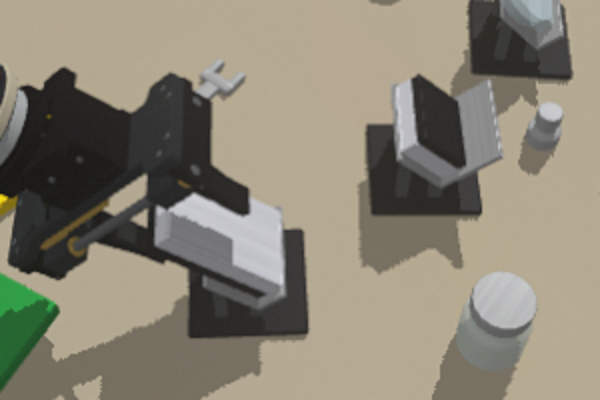

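The fingers straddle the case, one above the lid and one under the base (crop about (225,190)). I close the gripper.

>>> {"fn": "play_rows", "kwargs": {"steps": [[0,0,0,0,0,0,20],[0,0,0,0,0,0,20],[0,0,0,0,0,0,20],[0,0,0,0,0,0,20],[0,0,0,0,0,0,20],[0,0,0,0,0,0,20],[0,0,0,0,0,0,20],[0,0,0,0,0,0,20]], "newtons": 35}}

```text
time: 4.78
eef_pos: [0.6459, -0.247, 0.0983]
ee_rot: [[0.719, -0.493, 0.49], [-0.695, -0.513, 0.504], [0.003, -0.703, -0.711]]
wrist_force: [0.2, 0.2, -0.1]
width: 0.0307
gripper_force: 0.0
```

```bash
python3 o.py
```

```text
{'time': 4.7833, 'qpos': [45.8835, 29.7522, -8.6339, 98.0983, -49.0332, 58.6393, -66.4124], 'eef_pos': [0.6459, -0.247, 0.0983], 'ee_rot': [[0.7192, -0.4925, 0.4901], [-0.6948, -0.5127, 0.5044], [0.0029, -0.7033, -0.7109]], 'wrist_force': [0.2114, 0.1753, -0.0578], 'width': 0.0307, 'gripper_force': 0.0}
```

>>> {"fn": "play_rows", "kwargs": {"steps": [[0,0,0,0,0,0,15],[0,0,0,0,0,0,15],[0,0,0,0,0,0,15],[0,0,0,0,0,0,15],[0,-2,0,0,0,0,15],[0,-2,0,0,0,0,15],[0,-2,-1,0,0,0,15],[0,0,0,0,0,0,15]]}}

```text
time: 5.45
eef_pos: [0.6483, -0.2444, 0.1032]
ee_rot: [[0.719, -0.493, 0.49], [-0.695, -0.513, 0.504], [0.003, -0.703, -0.711]]
wrist_force: [0.7, 0.3, -2.0]
width: 0.0277
gripper_force: 35.0
```

```bash
python3 o.py
```

```text
{'time': 5.45, 'qpos': [45.5801, 29.3901, -8.6628, 97.96, -48.9233, 58.7511, -67.0479], 'eef_pos': [0.6483, -0.2444, 0.1032], 'ee_rot': [[0.7192, -0.4927, 0.4898], [-0.6948, -0.5129, 0.5043], [0.0028, -0.703, -0.7112]], 'wrist_force': [0.6689, 0.3241, -1.9957], 'width': 0.0277, 'gripper_force': 34.9763}
```

>>> {"fn": "play_rows", "kwargs": {"steps": [[0,-8,0,0,0,0,15],[0,-12,0,0,0,0,15],[0,-15,0,0,0,0,15],[0,-15,-10,0,0,0,15],[0,-5,-25,0,0,0,15],[0,0,-30,0,0,0,15],[0,0,-20,0,0,0,15],[0,0,-5,0,0,0,15],[0,0,0,0,0,-0.06,15],[0,0,0,0,0,-0.1,15],[0,0,0,0,0,-0.12,15],[0,0,0,0,0,-0.12,15],[0,0,0,0,0,-0.12,15],[0,0,0,0,0,-0.12,15],[0,0,0,0,0,-0.12,15],[0,0,0,0,0,-0.12,15],[0,0,0,0,0,-0.12,15],[0,0,0,0,0,0,15]]}}

```text
time: 6.95
eef_pos: [0.6319, -0.2601, 0.2057]
ee_rot: [[0.801, 0.345, 0.489], [0.062, -0.861, 0.506], [0.595, -0.375, -0.711]]
wrist_force: [-0.1, -0.8, -0.7]
width: 0.0277
gripper_force: 35.0
```

```bash
python3 o.py
```

```text
{'time': 6.95, 'qpos': [52.4043, 23.3471, -14.6585, 93.6826, -43.1228, 66.3196, -18.1685], 'eef_pos': [0.6319, -0.2601, 0.2057], 'ee_rot': [[0.801, 0.3449, 0.4893], [0.0616, -0.8605, 0.5057], [0.5954, -0.3749, -0.7105]], 'wrist_force': [-0.1458, -0.7543, -0.6865], 'width': 0.0277, 'gripper_force': 34.9745}
```

>>> {"fn": "play_rows", "kwargs": {"steps": [[0,0,0,0,0,-0.12,15],[0,0,0,0,0,-0.12,15],[0,0,0,0,0,-0.12,15],[0,0,0,0,0,-0.12,15],[0,0,0,0,0,-0.12,15],[0,0,0,0,0,-0.12,15],[0,0,0,0,0,-0.12,15],[0,0,0,0,0,-0.12,15],[0,0,0,0,0,-0.12,15],[0,0,0,0,0,-0.12,15],[0,0,0,0,0,-0.12,15],[0,0,0,0,0,-0.12,15],[0,0,0,0,0,-0.12,15],[0,0,0,0,0,-0.12,15],[0,0,0,0,0,-0.12,15],[0,0,0,0,0,-0.12,15],[0,0,0,0,0,-0.12,15],[0,0,0,0,0,-0.08,15],[0,0,0,0,0,-0.04,15],[0,0,0,0,0,0,15]]}}

```text
time: 8.62
eef_pos: [0.6317, -0.2607, 0.2058]
ee_rot: [[-0.728, 0.48, 0.49], [0.686, 0.524, 0.505], [-0.014, 0.703, -0.711]]
wrist_force: [-0.4, -0.2, -1.6]
width: 0.0278
gripper_force: 35.0
```

```bash
python3 o.py
python3 - <<'E'
from h import *
import pickle
d={n:viewer.camera(n) for n in ("scene","wrist")}
pickle.dump(d,open("w2.pkl","wb"))
cv2.imwrite("pics/both2.png",np.hstack([cv2.resize(d[n]["frame"],(400,300)) for n in d]))
E
```

```text
{'time': 8.6167, 'qpos': [66.8322, 26.323, -33.5644, 92.8784, -34.2754, 62.8806, 99.3975], 'eef_pos': [0.6317, -0.2607, 0.2058], 'ee_rot': [[-0.7276, 0.4804, 0.4897], [0.6858, 0.5238, 0.5052], [-0.0138, 0.7035, -0.7106]], 'wrist_force': [-0.3792, -0.2202, -1.6234], 'width': 0.0278, 'gripper_force': 34.9746}
```

View pics/both2.png

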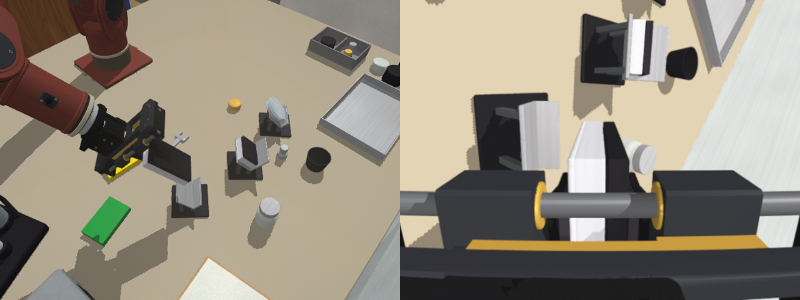

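The case is flipped and still closed (left panel (165,160)). In the wrist view the short case's end is at about full-resolution (385,80), and the held case is at centre. I measure both in tool axes.

Run:
```python
from g import *
import pickle
np.set_printoptions(precision=4,suppress=True)
c=pickle.load(open("w2.pkl","rb"))["wrist"]; W=cloud(c)
s=env.observe(); R=s["ee_rot"]; p=s["eef_pos"]
T=(W-p)@R*1000
cv2.imwrite("pics/w2c.png",cv2.resize(c["frame"][0:400,250:560],None,fx=1.5,fy=1.5))
for v in (25,32,45,60,80,100,110,118,124): print(v,[T[v,u].round(0).astype(int).tolist() for u in range(364,420,5)])
print("held")
for v in (195,200,210,240,280): print(v,[T[v,u].round(0).astype(int).tolist() for u in range(265,370,12)])
```

```text
25 [[177, 50, 334], [151, 43, 219], [180, 62, 345], [181, 69, 351], [183, 76, 359], [184, 82, 366], [186, 89, 373], [188, 96, 381], [189, 103, 387], [191, 111, 394], [193, 118, 402], [195, 127, 412]]
32 [[149, 40, 232], [146, 43, 218], [146, 47, 219], [146, 51, 217], [146, 56, 219], [146, 60, 219], [178, 89, 372], [179, 96, 378], [181, 104, 387], [183, 111, 395], [185, 119, 402], [186, 127, 409]]
45 [[137, 40, 224], [136, 43, 218], [135, 47, 217], [136, 52, 218], [136, 56, 218], [136, 60, 217], [136, 64, 218], [136, 68, 218], [136, 73, 219], [146, 88, 274], [146, 92, 273], [147, 98, 275]]
60 [[124, 40, 222], [124, 44, 219], [124, 48, 218], [124, 52, 218], [124, 56, 217], [124, 60, 218], [124, 64, 218], [124, 69, 219], [132, 83, 273], [132, 88, 274], [132, 93, 273], [132, 98, 272]]
80 [[107, 39, 216], [108, 44, 218], [107, 48, 216], [108, 52, 219], [108, 56, 217], [108, 61, 220], [108, 65, 218], [108, 69, 217], [114, 84, 274], [114, 89, 274], [114, 94, 273], [114, 99, 273]]
100 [[91, 40, 216], [91, 44, 217], [91, 48, 216], [91, 52, 214], [91, 57, 217], [91, 61, 218], [91, 65, 217], [9
[... 744 characters left out ...]
, 37, 325], [-8, 52, 338]]
200 [[2, -49, 239], [0, -38, 250], [-1, -27, 259], [33, -8, 49], [33, -2, 48], [32, 4, 52], [33, 10, 47], [-12, 37, 325], [-14, 52, 340]]
210 [[-7, -49, 238], [-10, -39, 251], [33, -12, 20], [33, -7, 20], [33, -1, 20], [28, 4, 46], [-9223372036854775808, -9223372036854775808, -9223372036854775808], [-23, 37, 324], [-26, 52, 341]]
240 [[-37, -50, 240], [33, -12, -32], [33, -8, -33], [33, -5, -32], [33, -1, -32], [33, 3, -32], [33, 7, -33], [33, 10, -32], [-45, 46, 272]]
280 [[11, -19, -7], [25, -11, -48], [25, -7, -48], [25, -4, -49], [25, -1, -48], [25, 3, -48], [25, 6, -48], [25, 10, -48], [25, 13, -48]]<stdin>:10: RuntimeWarning: invalid value encountered in cast
```

View pics/w2c.png

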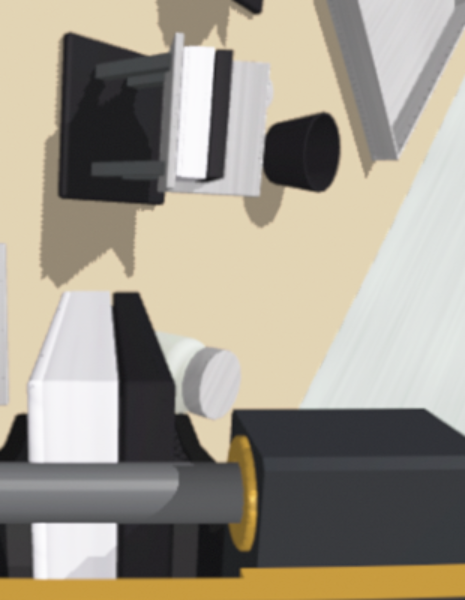

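>>> {"fn": "play_rows", "kwargs": {"steps": [[0,0,0,0,-0.012,0.022,15],[0,0,0,0,-0.013,0.023,15],[15,10,5,0,0,0,15],[25,18,10,0,0,0,15],[28,21,20,0,0,0,15],[28,20,25,0,0,0,15],[17,13,25,0,0,0,15],[10,7,15,0,0,0,15],[0,0,0,0,0,0,15],[0,0,0,0,0,0,15],[0,0,0,0,0,0,15]]}}

```text
time: 9.63
eef_pos: [0.6423, -0.0823, 0.1974]
ee_rot: [[-0.692, 0.513, 0.509], [0.722, 0.493, 0.485], [-0.002, 0.703, -0.711]]
wrist_force: [0.1, -0.4, -1.1]
width: 0.0279
gripper_force: 35.0
```

```bash
python3 o.py
cat > w.py <<'E'
from g import *
import pickle,sys
c=viewer.camera("wrist"); W=cloud(c); s=env.observe(); R=s["ee_rot"]; p=s["eef_pos"]
T=(W-p)@R*1000
pickle.dump((c,T),open("w3.pkl","wb"))
cv2.imwrite(sys.argv[1],c["frame"])
E
python3 w.py pics/w3.png
```

```text
{'time': 9.6333, 'qpos': [61.2142, 15.351, -40.5513, 108.6484, -42.6786, 48.4384, 93.1192], 'eef_pos': [0.6423, -0.0823, 0.1974], 'ee_rot': [[-0.6916, 0.5126, 0.5088], [0.7223, 0.4926, 0.4854], [-0.0018, 0.7033, -0.7109]], 'wrist_force': [0.0586, -0.3839, -1.1381], 'width': 0.0279, 'gripper_force': 34.9754}
```

View pics/w3.png

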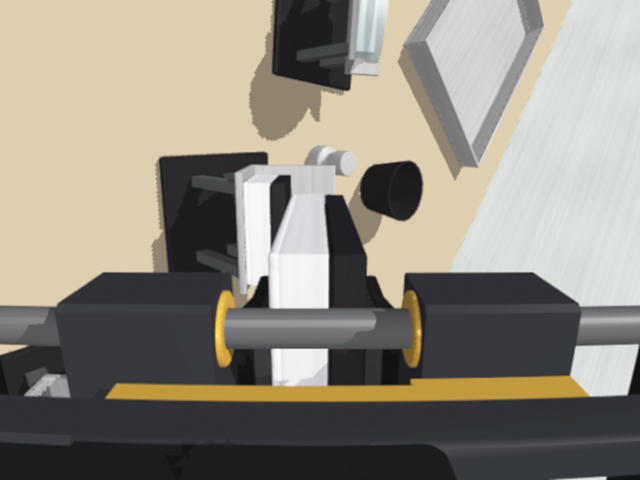

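The held case now sits just above and up-slope of the short case (short end at (260,230), ledge at (300,175)). I measure the offsets.

Run:
```python
import pickle,numpy as np
c,T=pickle.load(open("w3.pkl","rb"))
T=np.nan_to_num(T,nan=-999)
pr=lambda v,us:print(v,[T[v,u].round(0).astype(int).tolist() for u in us])
for v in (166,170,174,178,182,190,200,215,230,245): pr(v,(238,243,248,254,260,266,272,278,284,290))
print("ledge"); 
for v in (164,168,172,180,190): pr(v,(296,304,312,320,328,334))
print("held")
for v in (196,199,205,215,230,245,260): pr(v,(285,295,305,315,325,332,340,350))
```

```text
166 [[38, -66, 200], [37, -62, 203], [41, -51, 163], [40, -48, 173], [40, -44, 172], [40, -39, 172], [40, -34, 173], [40, -30, 172], [40, -25, 173], [40, -21, 174]]
170 [[34, -66, 199], [41, -50, 130], [39, -48, 144], [37, -48, 171], [37, -44, 173], [37, -39, 171], [37, -35, 174], [37, -30, 171], [37, -25, 172], [37, -21, 173]]
174 [[39, -51, 117], [39, -48, 123], [37, -48, 142], [34, -48, 171], [34, -44, 172], [34, -39, 173], [34, -34, 172], [34, -30, 172], [34, -25, 172], [34, -21, 173]]
178 [[37, -51, 116], [36, -48, 121], [34, -48, 143], [34, -44, 144], [34, -40, 145], [34, -36, 144], [33, -32, 146], [33, -28, 147], [34, -23, 144], [31, -20, 165]]
182 [[34, -51, 116], [33, -48, 121], [33, -45, 122], [33, -41, 121], [33, -37, 122], [33, -33, 121], [34, -29, 121], [34, -25, 121], [33, -21, 122], [28, -20, 165]]
190 [[29, -51, 116], [29, -48, 116], [29, -45, 117], [29, -40, 115], [29, -37, 117], [29, -33, 116], [29, -29, 115], [29, -25, 116], [29, -21, 116], [22, -20, 164]]
200 [[22, -51, 116], [22, -48, 116], [22, -45, 117], [22, -41, 115], [22, -37, 116], [22, -33, 117], [22, -29,
[... 1164 characters left out ...]
], [33, -11, 52], [33, -6, 51], [33, -1, 52], [33, 5, 55], [33, 8, 52], [33, 12, 51], [-8, 37, 312]]
205 [[19, -20, 116], [33, -10, 33], [33, -5, 33], [33, 0, 33], [31, 4, 47], [33, 7, 34], [33, 11, 33], [-15, 37, 314]]
215 [[33, -13, 10], [33, -8, 9], [33, -4, 10], [33, 0, 9], [29, 4, 33], [33, 7, 9], [33, 10, 9], [33, 14, 10]]
230 [[33, -11, -15], [33, -7, -18], [33, -4, -17], [33, 0, -17], [33, 3, -18], [33, 6, -18], [33, 9, -18], [33, 12, -18]]
245 [[33, -9, -38], [33, -6, -38], [33, -3, -38], [33, 0, -38], [33, 3, -37], [33, 5, -38], [33, 8, -37], [33, 11, -38]]
260 [[31, -8, -47], [32, -6, -48], [32, -3, -48], [32, 0, -48], [32, 3, -49], [31, 5, -47], [-999, -999, -999], [31, 10, -47]]
```

>>> {"fn": "play_rows", "kwargs": {"steps": [[0.5,0,10,0,0,0,15],[0,0,18,0,0,0,15],[0,0,20,0,0,0,15],[0,0,20,0,0,0,15],[0,0,15,0,0,0,15],[0,0,10,0,0,0,15],[0,0,6,0,0,0,15],[0,0,0,0,0,0,15],[0,0,0,0,0,0,15],[0,0,0,0,0,0,15]]}}

```text
time: 10.52
eef_pos: [0.6925, -0.0337, 0.1275]
ee_rot: [[-0.692, 0.511, 0.509], [0.721, 0.493, 0.486], [-0.003, 0.704, -0.711]]
wrist_force: [0.5, -0.3, -0.6]
width: 0.0279
gripper_force: 35.0
```

```bash
python3 o.py; python3 w.py pics/w4.png;  python3 - <<'E'
import pickle,numpy as np
c,T=pickle.load(open("w3.pkl","rb"))
T=np.nan_to_num(T,nan=-999)
pr=lambda v,us:print(v,[T[v,u].round(0).astype(int).tolist() for u in us])
for v in range(150,250,8): pr(v,range(200,360,12))
E
```

```text
{'time': 10.5167, 'qpos': [53.1383, 24.1979, -41.0701, 108.6013, -40.6622, 36.251, 91.7042], 'eef_pos': [0.6925, -0.0337, 0.1275], 'ee_rot': [[-0.6925, 0.5113, 0.5089], [0.7214, 0.4935, 0.4858], [-0.0027, 0.7036, -0.7106]], 'wrist_force': [0.4623, -0.2891, -0.577], 'width': 0.0279, 'gripper_force': 34.9756}
150 [[55, -72, 107], [54, -66, 112], [54, -59, 118], [54, -53, 125], [53, -46, 132], [53, -39, 139], [53, -32, 147], [52, -24, 154], [52, -15, 162], [51, -7, 171], [51, 2, 180], [51, 12, 189], [50, 22, 199], [50, 33, 210]]
158 [[50, -72, 106], [49, -66, 112], [49, -60, 118], [48, -53, 124], [48, -47, 132], [47, -39, 139], [47, -32, 146], [46, -24, 156], [-999, -999, -999], [46, -7, 167], [46, 2, 159], [46, 11, 164], [47, 20, 154], [43, 33, 210]]
166 [[45, -70, 98], [45, -64, 103], [44, -58, 109], [44, -51, 114], [43, -45, 123], [42, -39, 139], [42, -32, 144], [41, -24, 153], [40, -16, 163], [40, -7, 162], [40, 2, 157], [41, 11, 156], [42, 19, 143], [41, 28, 145]]
174 [[41, -70, 97], [40, -64, 103], [40, -58, 108], [39, -52, 115], [38, -45, 121], [37, -39, 138], [36, -32, 146], [35
[... 1303 characters left out ...]
3, 1, -6], [-999, -999, -999], [33, 11, -4], [-13, 35, 211]]
230 [[24, -50, 18], [25, -45, 17], [25, -40, 17], [25, -34, 17], [25, -29, 17], [25, -24, 16], [21, -21, 35], [32, -11, -17], [33, -7, -18], [33, -3, -17], [33, 1, -18], [33, 6, -18], [33, 10, -18], [32, 14, -16]]
238 [[21, -50, 16], [21, -45, 16], [21, -40, 17], [21, -35, 16], [21, -30, 18], [21, -24, 18], [17, -21, 34], [33, -10, -30], [33, -6, -29], [33, -2, -29], [33, 1, -29], [33, 5, -30], [32, 9, -28], [33, 13, -29]]
246 [[17, -51, 18], [17, -45, 18], [17, -40, 18], [18, -35, 17], [17, -30, 17], [18, -24, 16], [33, -13, -40], [33, -9, -39], [33, -6, -39], [33, -2, -39], [33, 1, -40], [32, 5, -38], [33, 8, -39], [33, 12, -40]]
```

View pics/w4.png

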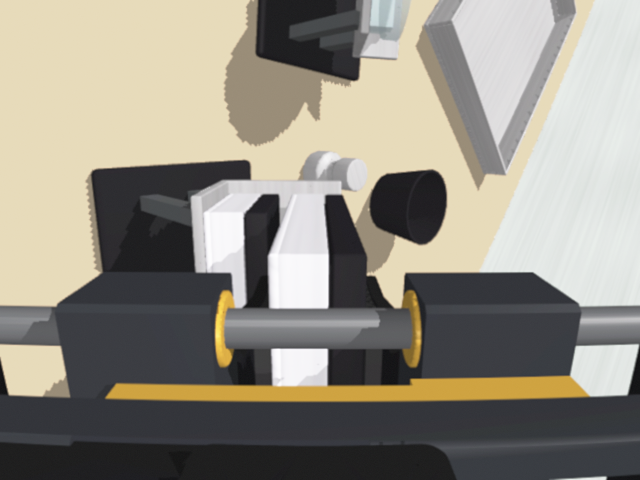

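Wrist view: held lid (x about 275–330) is parallel above the short case (205–270), with the ledge at v≈185 ahead. About 6 mm remain to the short case and 5 mm to the ledge.

>>> {"fn": "play_rows", "kwargs": {"steps": [[-0.7,-1.5,1,0,0,0,15],[0,-1.5,1,0,0,0,15],[0,-1.5,1,0,0,0,15],[0,-0.5,0.5,0,0,0,15],[0,0,0,0,0,0,15],[0,0,0,0,0,0,15]]}}

```text
time: 11.07
eef_pos: [0.6919, -0.0339, 0.1208]
ee_rot: [[-0.693, 0.511, 0.508], [0.721, 0.494, 0.487], [-0.002, 0.704, -0.711]]
wrist_force: [0.8, -0.1, -1.2]
width: 0.0278
gripper_force: 35.0
```

```bash
python3 o.py
```

```text
{'time': 11.0667, 'qpos': [53.1838, 24.8376, -41.1082, 108.8133, -40.7057, 35.7331, 92.2803], 'eef_pos': [0.6919, -0.0339, 0.1208], 'ee_rot': [[-0.6933, 0.5113, 0.5078], [0.7206, 0.4936, 0.4869], [-0.0017, 0.7035, -0.7107]], 'wrist_force': [0.7605, -0.052, -1.2199], 'width': 0.0278, 'gripper_force': 34.9757}
```

>>> {"fn": "play_rows", "kwargs": {"steps": [[0,-0.5,0,0,0,0,15],[0,-0.5,0,0,0,0,15],[0,0,0,0,0,0,15],[0,0,0,0,0,0,15]]}}

```text
time: 11.4
eef_pos: [0.6914, -0.0345, 0.1202]
ee_rot: [[-0.693, 0.511, 0.508], [0.721, 0.494, 0.487], [-0.002, 0.703, -0.711]]
wrist_force: [0.6, -1.0, -1.2]
width: 0.0282
gripper_force: 35.0
```

```bash
cat > e.py <<'E'
import pickle,numpy as np
c,T=pickle.load(open("w3.pkl","rb"))
T=np.nan_to_num(T,nan=-999)
pr=lambda v,us:print(v,[T[v,u].round(1).tolist() for u in us])
for v in (186,190,194): pr(v,(230,250,270,290,310))
for v in (214,222,230): pr(v,range(230,300,8))
E
python3 o.py; python3 w.py pics/w5.png; python3 e.py
```

```text
{'time': 11.4, 'qpos': [53.2667, 24.8721, -41.1217, 108.8708, -40.7356, 35.7057, 92.4069], 'eef_pos': [0.6914, -0.0345, 0.1202], 'ee_rot': [[-0.6933, 0.5112, 0.5079], [0.7207, 0.4937, 0.4867], [-0.0019, 0.7035, -0.7107]], 'wrist_force': [0.5652, -0.9898, -1.2297], 'width': 0.0282, 'gripper_force': 34.9756}
186 [[39.1, -43.2, 51.3], [36.9, -35.8, 68.2], [37.0, -24.9, 67.4], [36.9, -14.3, 68.3], [36.9, -3.5, 68.6]]
190 [[37.8, -42.2, 46.1], [34.7, -36.0, 68.8], [34.8, -25.0, 67.7], [34.6, -14.4, 69.4], [34.7, -3.5, 68.5]]
194 [[35.9, -42.3, 46.0], [32.5, -36.0, 68.9], [32.6, -25.1, 68.1], [32.5, -14.3, 68.4], [32.5, -3.5, 68.8]]
214 [[32.1, -36.2, 14.1], [31.9, -33.0, 15.2], [32.2, -29.3, 13.3], [32.2, -26.0, 13.6], [32.1, -22.7, 13.8], [31.7, -19.5, 15.8], [32.0, -16.0, 14.5], [32.6, -12.4, 11.2], [32.8, -9.1, 10.5]]
222 [[28.9, -36.0, 12.7], [28.9, -32.7, 12.8], [28.8, -29.4, 13.5], [28.8, -26.1, 13.5], [28.7, -22.7, 13.7], [28.8, -19.4, 13.5], [28.9, -16.0, 13.1], [32.6, -11.3, -4.4], [32.9, -8.2, -5.7]]
230 [[25.5, -36.2, 13.0], [25.2, -33.0, 13.9], [25.5, -29.5, 12.7], [25.4, -26.1, 13.0], [25.4, -22.8, 13.2], [25.4, -19.4, 13.1], [32.6, -13.2, -17.7], [32.9, -10.3, -19.0], [32.8, -7.6, -18.7]]
```

>>> {"fn": "play_rows", "kwargs": {"steps": [[-0.5,-0.5,0.5,0,0,0,15],[0,-0.5,0,0,0,0,15],[0,0,0,0,0,0,15],[0,0,0,0,0,0,15]]}}

```text
time: 11.78
eef_pos: [0.6916, -0.0351, 0.1193]
ee_rot: [[-0.693, 0.511, 0.508], [0.721, 0.494, 0.487], [-0.002, 0.704, -0.711]]
wrist_force: [-0.4, -0.7, -0.3]
width: 0.0278
gripper_force: 35.0
```

```bash
python3 o.py|cut -c1-400 | grep -o "wrist.*\|eef_pos[^]]*"
```

```text
eef_pos': [0.6916, -0.0351, 0.1193
wrist_force': [-0.3937, -0.6629, -0.2809], 'width': 0.0278, 'gripper_force': 34.9762}
```

>>> {"fn": "play_rows", "kwargs": {"steps": [[0,-0.5,0.5,0,0,0,15],[0,0,0,0,0,0,15],[0,0,0,0,0,0,15]]}}

```text
time: 12.03
eef_pos: [0.6917, -0.0351, 0.1191]
ee_rot: [[-0.693, 0.511, 0.508], [0.721, 0.494, 0.487], [-0.002, 0.704, -0.71]]
wrist_force: [-6.5, -2.0, 6.1]
width: 0.0279
gripper_force: 35.0
```

>>> {"fn": "play_rows", "kwargs": {"steps": [[0,-0.4,-0.3,0,0,0,15],[0,-0.3,0,0,0,0,15],[0,0,0,0,0,0,15],[0,0,0,0,0,0,15]]}}

```text
time: 12.37
eef_pos: [0.6916, -0.0351, 0.119]
ee_rot: [[-0.693, 0.51, 0.509], [0.72, 0.493, 0.487], [-0.002, 0.704, -0.71]]
wrist_force: [-1.8, 0.4, 5.5]
width: 0.0277
gripper_force: 35.0
```

```bash
python3 o.py;  python3 w.py pics/w6.png; python3 e.py
```

```text
{'time': 12.3667, 'qpos': [53.3646, 25.049, -41.1599, 108.8825, -40.8043, 35.6135, 92.6601], 'eef_pos': [0.6916, -0.0351, 0.119], 'ee_rot': [[-0.6935, 0.5103, 0.5086], [0.7205, 0.4934, 0.4873], [-0.0023, 0.7043, -0.7099]], 'wrist_force': [-1.7732, 0.3528, 5.5027], 'width': 0.0277, 'gripper_force': 34.9897}
186 [[39.7, -42.3, 47.2], [36.9, -35.9, 68.9], [36.9, -25.1, 69.1], [37.1, -14.1, 67.3], [36.9, -3.5, 68.5]]
190 [[38.3, -41.6, 43.2], [34.9, -35.7, 67.7], [34.8, -25.0, 68.4], [34.9, -14.2, 67.6], [35.0, -3.4, 66.6]]
194 [[36.5, -41.4, 42.0], [32.8, -35.8, 67.3], [32.5, -25.2, 69.2], [32.7, -14.3, 68.0], [32.8, -3.5, 66.9]]
214 [[32.4, -35.8, 12.5], [32.4, -32.5, 12.8], [32.4, -29.1, 12.8], [32.6, -25.7, 11.8], [32.5, -22.4, 12.2], [32.4, -19.1, 12.5], [32.4, -15.8, 12.6], [32.7, -12.4, 11.0], [32.5, -9.2, 12.4]]
222 [[29.2, -35.8, 11.9], [29.2, -32.4, 11.7], [29.1, -29.2, 12.2], [29.1, -25.8, 12.0], [29.1, -22.5, 12.2], [28.9, -19.3, 13.1], [29.1, -15.9, 12.4], [32.5, -11.3, -3.7], [32.8, -8.2, -4.9]]
230 [[25.5, -36.2, 13.2], [25.7, -32.6, 12.0], [25.7, -29.3, 12.4], [25.8, -25.9, 11.7], [25.9, -22.5, 11.4], [25.7, -19.3, 12.2], [32.5, -13.2, -17.3], [32.9, -10.3, -18.6], [33.0, -7.5, -19.2]]
```

View pics/w6.png

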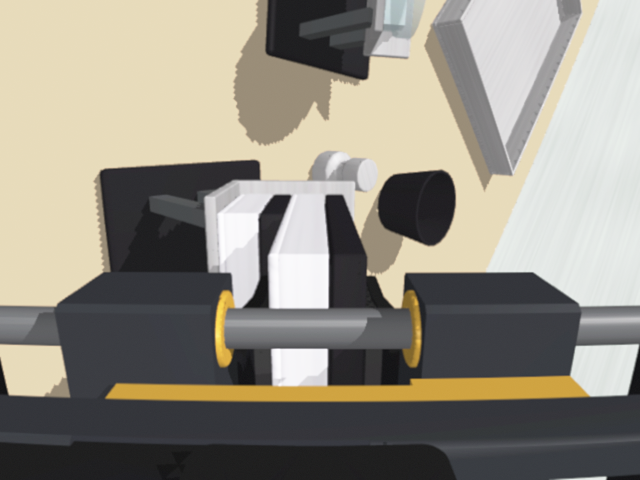

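Stack is in contact (light force both ways): the lid meets the short case and the end meets the ledge. I release and back out along the slope.

>>> {"fn": "play_rows", "kwargs": {"steps": [[0,0,0,0,0,0,29],[0,0,0,0,0,0,32],[0,0,0,0,0,0,36],[0,0,0,0,0,0,45],[0,0,0,0,0,0,60],[0,0,0,0,0,0,60],[0,0,0,0,0,0,60],[0,0,-6,0,0,0,60],[0,0,-12,0,0,0,60],[0,0,-20,0,0,0,60],[0,0,-25,0,0,0,60],[0,0,-25,0,0,0,60],[0,0,-25,0,0,0,60],[0,0,-20,0,0,0,60],[0,0,-10,0,0,0,60],[0,0,0,0,0,0,60],[0,0,0,0,0,0,60]]}}

```text
time: 13.83
eef_pos: [0.6184, -0.1055, 0.2199]
ee_rot: [[-0.693, 0.511, 0.509], [0.721, 0.494, 0.486], [-0.003, 0.703, -0.711]]
wrist_force: [-0.2, 0.2, 0.3]
width: 0.0599
gripper_force: 0.0
```

```bash
python3 o.py; python3 w.py pics/w7.png
python3 - <<'E'
from h import *
c=viewer.camera("scene"); a=cv2.imread("pics/w7.png")
cv2.imwrite("pics/fin.png",np.hstack([cv2.resize(c["frame"][180:330,320:520],(400,300)),cv2.resize(a[:300,100:500],(400,300))]))
import pickle
c,T=pickle.load(open("w3.pkl","rb")); T=np.nan_to_num(T,nan=-999)
for v in range(130,262,10): print(v,[T[v,u].round(0).astype(int).tolist() for u in range(240,350,10)])
E
```

```text
{'time': 13.8333, 'qpos': [65.1593, 12.6187, -40.3104, 108.4355, -43.2501, 53.4491, 94.6198], 'eef_pos': [0.6184, -0.1055, 0.2199], 'ee_rot': [[-0.6928, 0.5113, 0.5085], [0.7211, 0.494, 0.4857], [-0.0028, 0.7032, -0.711]], 'wrist_force': [-0.1593, 0.1585, 0.2988], 'width': 0.0599, 'gripper_force': 0.0}
130 [[65, -70, 236], [65, -62, 245], [65, -54, 255], [65, -45, 263], [65, -36, 271], [65, -27, 280], [65, -17, 290], [65, -7, 300], [65, 3, 309], [65, 14, 320], [65, 26, 332]]
140 [[56, -70, 238], [56, -62, 245], [56, -54, 254], [56, -45, 261], [55, -37, 272], [55, -27, 279], [55, -18, 289], [55, -7, 299], [54, 3, 310], [54, 14, 321], [54, 26, 332]]
150 [[47, -70, 237], [47, -62, 239], [47, -53, 246], [47, -45, 253], [46, -37, 271], [45, -27, 280], [45, -18, 289], [44, -7, 299], [44, 3, 300], [44, 14, 297], [45, 24, 291]]
160 [[39, -69, 228], [38, -61, 236], [38, -53, 244], [-999, -999, -999], [37, -36, 260], [35, -28, 281], [34, -18, 290], [34, -7, 299], [34, 3, 295], [34, 14, 296], [35, 23, 282]]
170 [[30, -69, 227], [31, -59, 218], [37, -42, 154], [31, -40, 211], [32, -31, 205], [32
[... 938 characters left out ...]

230 [[-25, -71, 225], [-27, -64, 235], [-8, -43, 154], [-8, -35, 153], [-9, -28, 155], [-8, -20, 154], [5, -10, 96], [5, -4, 95], [6, 2, 93], [6, 8, 94], [6, 14, 93]]
240 [[-34, -71, 223], [-33, -62, 220], [-17, -44, 156], [-17, -36, 156], [-16, -28, 154], [-16, -20, 154], [-1, -10, 95], [-1, -4, 94], [-1, 2, 95], [-1, 8, 95], [-1, 14, 94]]
250 [[-32, -64, 181], [-29, -54, 172], [-24, -44, 155], [-24, -36, 153], [-24, -28, 155], [-24, -21, 155], [-7, -10, 95], [-7, -4, 93], [-7, 2, 94], [-7, 8, 94], [-7, 15, 95]]
260 [[-57, -74, 234], [-59, -66, 241], [-32, -44, 155], [-32, -36, 154], [-32, -28, 155], [-32, -21, 153], [-14, -10, 96], [-14, -4, 94], [-14, 2, 95], [-14, 8, 95], [-14, 15, 94]]
```

View pics/fin.png

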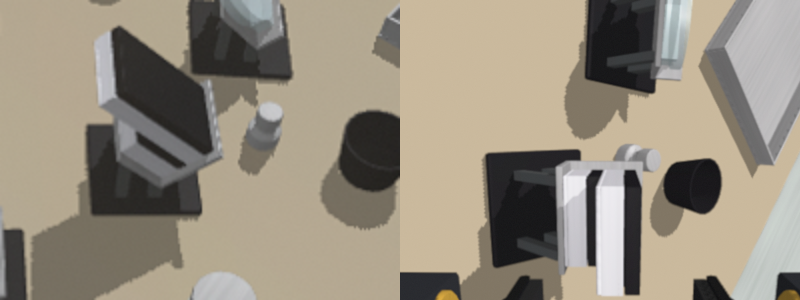

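The long case lies flat on the short one with both ends at the ledge and sides aligned (left panel (155,90), right (610,225)). The robot is clear.

```bash
python3 -c "
from station import order; print(order.finish_job())"
```

```text
the job is handed in; nothing more can be done
None
```

I turned the long case over with its lid on and stacked it lid-down on the short case, lower end at the ledge and sides aligned to about a millimetre. The short case did not visibly move, and I handed the job in with the robot clear at about 14 s.

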